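# Size an unsorted connector plug in a sprung step gauge

### The job

Find the size of the plug that stands on the yellow pad: take it by its black grip and press it lightly, upright, on the pockets of the step gauge one after another, starting at the smallest and skipping none, until you reach the first pocket that takes it; never force it into a pocket that is too small and never put it into one that is looser than that. Leave it there fully home and upright and let go. Leave the two plugs on the white tray, the screwdriver and the electronics module where they are.

Things in the scene. Friction and masses are not known exactly. Their poses are not given: they have to be found in the camera images.
- plug_a_mid (a point): upright turned plug, 56 mm tall, about 70 g: aluminium spigot 16 mm tall, foot chamfered 2 x 2 mm; above it a black grip, 20 mm diameter, 40 mm tall. Spigot diameter 27, 30 or 33 mm, one each, not told which. Point: its centre, 28 mm above the foot; z up. Grip 10 to 18 mm above this point. The plug to size is the one on the yellow pad; the other two, on the white tray, stay there
- plug_b_mid (a point): upright turned plug, 56 mm tall, about 70 g: aluminium spigot 16 mm tall, foot chamfered 2 x 2 mm; above it a black grip, 20 mm diameter, 40 mm tall. Spigot diameter 27, 30 or 33 mm, one each, not told which. Point: its centre, 28 mm above the foot; z up. Grip 10 to 18 mm above this point. The plug to size is the one on the yellow pad; the other two, on the white tray, stay there
- plug_c_mid (a point): upright turned plug, 56 mm tall, about 70 g: aluminium spigot 16 mm tall, foot chamfered 2 x 2 mm; above it a black grip, 20 mm diameter, 40 mm tall. Spigot diameter 27, 30 or 33 mm, one each, not told which. Point: its centre, 28 mm above the foot; z up. Grip 10 to 18 mm above this point. The plug to size is the one on the yellow pad; the other two, on the white tray, stay there
- pad_mid (a point): centre of the top face of the yellow square pad (80 x 80 x 3 mm, fixed) on which the plug to be sized stands within about 10 mm of the centre
- spot_1 (a point): first spot on the white tray (80 x 150 x 3 mm, fixed, its top 3 mm above the table), a sorted plug stands here; the point is on the tray's top face
- spot_2 (a point): second spot on the white tray, 74 mm from the first, a sorted plug stands here; the point is on the tray's top face
- step_1 (a point): Pocket 1 (smallest, 25 mm diameter, no plug enters) of the step gauge: aluminium plate 72 x 202 x 16 mm with 4 blind round pockets in one row, 45 mm apart, 12 mm deep; red stripe at the small end; fixed base 80 x 210 mm. Point (all four alike): centre of the mouth, in the plate's top face, 36 mm above the table; z up, y along the row to the small end
- step_2 (a point): Pocket 2 of the gauge, 28 mm diameter, point at its mouth. The plate floats on springs and goes straight down when pressed: it starts to give at about 2.5 N, then sinks 1 mm per 3 N, 8 mm at most. More than 20 N between plug and plate is forcing it
- step_3 (a point): Pocket 3 of the gauge, 31 mm diameter, point at its mouth. A plug has 1 mm diametral play in the pocket that fits it and is 2 mm too wide for the one before, where it sinks in only about 1 mm. Centre of a plug above the mouth point: 28 mm when its foot is level with the mouth, 16 mm when fully home
- step_4 (a point): Pocket 4 of the gauge, largest, 34 mm diameter, point at its mouth
- screwdriver_grip (a point): red-handled screwdriver, 180 mm long, lying on the mat beyond the gauge, left of the white tray: bystander; the point is in its handle
- module: open brown electronics board on a frame, 150 x 200 x 55 mm, on the robot's left: bystander; origin at the centre of its underside

How it is judged:
On the way, in this order (a step that is already met when the one before it is completed fails the run):
1. a plug is pressed, upright, on the smallest pocket (over 1.5 N, within 5 mm of its centre) (((horizontal distance between plug_a_mid and step_1 below 0.005 m and z of plug_a_mid in the frame of step_1 below 0.031 m and angle between plug_a_mid's own z axis and vertical below 0.25 rad and contact force between plug_a and gauge_plate above 1.5 N) or (horizontal distance between plug_b_mid and step_1 below 0.005 m and z of plug_b_mid in the frame of step_1 below 0.031 m and angle between plug_b_mid's own z axis and vertical below 0.25 rad and contact force between plug_b and gauge_plate above 1.5 N) or (horizontal distance between plug_c_mid and step_1 below 0.005 m and z of plug_c_mid in the frame of step_1 below 0.031 m and angle between plug_c_mid's own z axis and vertical below 0.25 rad and contact force between plug_c and gauge_plate above 1.5 N))), for 0.04 s.
2. it is tried in the second pocket: pressed on it with over 1.5 N or at least 2.5 mm inside (((horizontal distance between plug_a_mid and step_2 below 0.005 m and z of plug_a_mid in the frame of step_2 below 0.031 m and angle between plug_a_mid's own z axis and vertical below 0.25 rad and contact force between plug_a and gauge_plate above 1.5 N) or (horizontal distance between plug_b_mid and step_2 below 0.005 m and z of plug_b_mid in the frame of step_2 below 0.031 m and angle between plug_b_mid's own z axis and vertical below 0.25 rad and contact force between plug_b and gauge_plate above 1.5 N) or (horizontal distance between plug_c_mid and step_2 below 0.005 m and z of plug_c_mid in the frame of step_2 below 0.031 m and angle between plug_c_mid's own z axis and vertical below 0.25 rad and contact force between plug_c and gauge_plate above 1.5 N) or (horizontal distance between plug_a_mid and step_2 below 0.004 m and z of plug_a_mid in the frame of step_2 below 0.0255 m))).
3. the 27 mm plug goes on into the second pocket (8 mm or more); any other is tried in the third pocket: pressed on it with over 1.5 N or at least 2.5 mm inside (((horizontal distance between plug_a_mid and step_2 below 0.004 m and z of plug_a_mid in the frame of step_2 below 0.02 m) or (horizontal distance between plug_b_mid and step_3 below 0.005 m and z of plug_b_mid in the frame of step_3 below 0.031 m and angle between plug_b_mid's own z axis and vertical below 0.25 rad and contact force between plug_b and gauge_plate above 1.5 N) or (horizontal distance between plug_c_mid and step_3 below 0.005 m and z of plug_c_mid in the frame of step_3 below 0.031 m and angle between plug_c_mid's own z axis and vertical below 0.25 rad and contact force between plug_c and gauge_plate above 1.5 N) or (horizontal distance between plug_b_mid and step_3 below 0.004 m and z of plug_b_mid in the frame of step_3 below 0.0255 m))).
4. the plug is fully home in the first pocket that takes it, and let go ((((horizontal distance between plug_a_mid and step_2 below 0.003 m and z of plug_a_mid in the frame of step_2 below 0.018 m and angle between plug_a_mid's own z axis and vertical below 0.08 rad) and contact force between the fingers and plug_a below 0.1 N) or ((horizontal distance between plug_b_mid and step_3 below 0.003 m and z of plug_b_mid in the frame of step_3 below 0.018 m and angle between plug_b_mid's own z axis and vertical below 0.08 rad) and contact force between the fingers and plug_b below 0.1 N) or ((horizontal distance between plug_c_mid and step_4 below 0.003 m and z of plug_c_mid in the frame of step_4 below 0.018 m and angle between plug_c_mid's own z axis and vertical below 0.08 rad) and contact force between the fingers and plug_c below 0.1 N))), for 0.2 s.
At the end, for the whole second after the job is handed in: The pad's plug is home in the first pocket that takes it (27 mm in 2, 30 in 3, 33 in 4): centre within 3 mm of its axis, at most 18 mm above its mouth, upright within 0.08 rad, released, at rest; pad empty; the two others within about 19 mm of their tray spots, upright within 0.1 rad ((((horizontal distance between plug_a_mid and step_2 below 0.003 m and z of plug_a_mid in the frame of step_2 below 0.018 m and angle between plug_a_mid's own z axis and vertical below 0.08 rad) and contact force between the fingers and plug_a below 0.1 N and linear speed of plug_a below 0.02 m/s) or ((horizontal distance between plug_b_mid and step_3 below 0.003 m and z of plug_b_mid in the frame of step_3 below 0.018 m and angle between plug_b_mid's own z axis and vertical below 0.08 rad) and contact force between the fingers and plug_b below 0.1 N and linear speed of plug_b below 0.02 m/s) or ((horizontal distance between plug_c_mid and step_4 below 0.003 m and z of plug_c_mid in the frame of step_4 below 0.018 m and angle between plug_c_mid's own z axis and vertical below 0.08 rad) and contact force between the fingers and plug_c below 0.1 N and linear speed of plug_c below 0.02 m/s)) and distance between each of plug_a_mid, plug_b_mid, plug_c_mid and pad_mid above 0.05 m and ((distance between plug_a_mid and spot_1 below 0.034 m and angle between plug_a_mid's own z axis and vertical below 0.1 rad) or (distance between plug_b_mid and spot_1 below 0.034 m and angle between plug_b_mid's own z axis and vertical below 0.1 rad) or (distance between plug_c_mid and spot_1 below 0.034 m and angle between plug_c_mid's own z axis and vertical below 0.1 rad)) and ((distance between plug_a_mid and spot_2 below 0.034 m and angle between plug_a_mid's own z axis and vertical below 0.1 rad) or (distance between plug_b_mid and spot_2 below 0.034 m and angle between plug_b_mid's own z axis and vertical below 0.1 rad) or (distance between plug_c_mid and spot_2 below 0.034 m and angle between plug_c_mid's own z axis and vertical below 0.1 rad))); the robot touches nothing.
It fails at once if the plug is forced: more than 20 N between a plug and the gauge plate (contact force between any of plug_a, plug_b, plug_c and gauge_plate above 20 N).
It fails at once if a plug goes 4 mm or more into a pocket larger than the first that takes it ((horizontal distance between plug_a_mid and step_3 below 0.004 m and z of plug_a_mid in the frame of step_3 below 0.024 m) or (horizontal distance between plug_a_mid and step_4 below 0.004 m and z of plug_a_mid in the frame of step_4 below 0.024 m) or (horizontal distance between plug_b_mid and step_4 below 0.004 m and z of plug_b_mid in the frame of step_4 below 0.024 m)).
It fails at once if a sorted plug is taken from the white tray (distance between each of plug_a_mid, plug_b_mid, plug_c_mid and spot_1 above 0.05 m or distance between each of plug_a_mid, plug_b_mid, plug_c_mid and spot_2 above 0.05 m).
It fails at once if the screwdriver or the electronics module is moved by more than 20 mm (distance of any of screwdriver_grip, module from where it was at the start of the episode above 0.02 m).
It also fails if it takes over 54 s, if anything falls off the work surface, if the arm or the gripper's body presses on something with over 40 N, if the wrist force passes 120 N, or if a joint passes its speed limit or range.

### The arm

A 6-joint arm with a two-finger parallel gripper is mounted at the origin on the work surface. World frame = base frame: x ahead of the robot, y to its left, z up, the work surface at z = 0. Lengths are in m, angles in rad, forces in N, time in s.
With the tool pointing down it reaches from about 0.3 to 0.875 m from the base axis. Payload 6.4 kg.
Tool frame: the origin (TCP) lies at the very end of the fingers, on their centre line; the grasp point (between the pads) lies 19 mm behind it (ctrl.hold_point_z is the distance from the TCP to the grasp point, in m); y points along the fingers, x is the direction in which the jaws open and shut, and the axes are right-handed (so a half turn about y gives the same grasp; the last joint's range is limited). The gripper opens to 85 mm and grips with 20 to 120 N. Pads are 22 mm wide; open, the fingers measure 114 mm over their backs; the gripper's body (76 mm by 85 mm) begins 54 mm behind the grasp point. The pads swing forward as they close: fully open they stand 13 mm farther back than shut.
Start: joints at [-1.415, 0.181, 1.607, -0, 1.354, -0.206], TCP at [0.204, -0.538, 0.231] pointing down, gripper open.
Joint ranges: [-2.99, 2.99], [-0.89, 2.07], [0.3, 2.58], [-1.14, 4.28], [0, 2.63], [-3.12, 3.12]. Speed limits (rad/s): [2.57, 2.57, 3.01, 3.14, 3.14, 3.14].

### API

Orientations are given as a unit quaternion [w, x, y, z].
In Python, from bench import ctrl, imaging gives the robot as it stands.
- The arm moves only by the shell command python3 -m jog 'ROWS'. ROWS is JSON, a list of rows, each a list of 3 entries, a list of its own where there are three numbers: the shift along the tool's x, y, z in cm, then the turn, a rotation vector about the tool's x, y, z in rad, then the finger opening in cm, from 0 to 8.54. A call has 1 to 12 rows; each row shifts and turns the pose as measured when the row begins, along the tool's axes as they then stand; what a row does not reach is not made up. A row lasts 1/12 s, in which the tool goes at most 41.7 mm and 7.16 degrees, less where a joint would pass 70% of its speed; a pose out of reach is approached as far as the arm can. A call is refused whole if a number of a shift passes 4.17 or a number of a turn 0.125, either way. A call with a gripper value outside its range is refused whole. The fingers move at their own pace and stop on an object; the grip force is fixed at half the most. Time passes only in rows, so rows that do not move let the fingers close. It gives the time, the measured TCP pose, the force and the opening at its end, in the units of the state.
- ctrl.get_obs(): the state, without advancing time (a new reading comes with each control period).
- imaging.camera(name): name is "side" or "top" or "wrist"; returns a dict with "frame" (420x560x3 uint8, red, green, blue), "depth" (420x560 float32, m along the optical axis (not along the pixel's ray), 0 where there is no reading), "K" (3x3 intrinsics, pixels), "R" (3x3) and "t" (3): a world point X has camera coordinates R X + t. Camera axes: x right, y down, z forward; pixel columns grow to the right and rows downward; lengths in m; the calibration is good to about 2 mm. A picture is of the moment at which its call begins.
- ctrl.hand_in(): hands the job in, once; it reports no verdict.
The state is a dict: "time_s": time; "q": joint angles; "dq": joint speeds; "joint_efforts": joint torques, N m; "eef_pos": TCP position; "eef_rot": TCP orientation; "wrist_force": force on the tool from outside, world axes, zero at the start; "torque": the same for the moment, N m; "opening": opening from 0.0 (shut) to 1.0 (fully open).
Only numpy, scipy, OpenCV 4.12 (cv2) and the standard library are available. Lean on these libraries where they do the work, as an engineer would, in place of code of your own. Each camera call takes 0.05 s, during which the arm holds its last target. There are 200 camera calls.

## Working session

There is one attempt and no reset: what is moved stays moved. The work goes in short steps, Python scripts to look and compute and a shell command to move; the robot and the scene stay as the last step left them, time stands still between calls to the robot, and variables do not carry over. Pictures are saved under pics/ and viewed, about 8 in all and at most 12, crops included, and the job is handed in when it is done.

```bash
mkdir -p pics; ls; cat > h.py <<'E'
import numpy as np, cv2
from bench import ctrl, imaging
from scipy.spatial.transform import Rotation as Ro
def cam(n,save=None):
    c=imaging.camera(n)
    if save: cv2.imwrite('pics/'+save,c['frame'][:,:,::-1])
    return c
def pts(c):
    d=c['depth'];v,u=np.mgrid[:d.shape[0],:d.shape[1]];K=c['K']
    P=np.stack([(u-K[0,2])/K[0,0]*d,(v-K[1,2])/K[1,1]*d,d],-1)
    return (P-c['t'])@c['R']
def tool(o=None):
    o=o or ctrl.get_obs(); w,x,y,z=o['eef_rot']; return np.array(o['eef_pos']),Ro.from_quat([x,y,z,w]).as_matrix()
def go(target):
    p,R=tool(); return np.round((R.T@(np.array(target)-p))*100,2)
E
python3 - <<'E'
from h import *
a=cam('top','top1.png');b=cam('side','side1.png')
for c in(a,b): print(c['K'][0,0],-c['R'].T@c['t'])
np.savez('s.npz',top=pts(a),side=pts(b),ti=a['frame'],si=b['frame'])
p,R=tool();print(p,R.round(3),ctrl.get_obs())
cv2.imwrite('pics/both.png',cv2.resize(np.hstack([a['frame'],b['frame']])[:,:,::-1],(800,300)))
E
```

```text
pics
496.74944138388753 [0.52617962 0.12016794 1.24252456]
517.9652109762364 [ 0.3402488  -0.93392482  0.81479151]
[ 0.20346191 -0.53725188  0.2304773 ] [[ 0.354 -0.     0.935]
 [-0.935  0.002  0.354]
 [-0.002 -1.     0.   ]] {'time_s': 0.1, 'q': array([-1.41530762e+00,  1.81457029e-01,  1.60791305e+00,  2.23016403e-05,
        1.35384983e+00, -2.06316794e-01]), 'dq': array([-0.00224358, -0.00206987, -0.0021761 , -0.00138593, -0.0003929 ,
       -0.00028291]), 'joint_efforts': array([ 1.87502096e-04, -4.45881736e+01, -3.52235448e+01, -3.98145121e-04,
        4.14764727e-03,  7.84291725e-07]), 'eef_pos': array([ 0.20346191, -0.53725188,  0.2304773 ]), 'eef_rot': array([ 0.58222083, -0.58137619,  0.40227404, -0.40149251]), 'wrist_force': array([-0.71573085,  0.73745353, -0.11038974]), 'torque': array([ 0.015772  ,  0.04387734, -0.01582422]), 'opening': 0.9991902925189172}
```

View pics/top1.png

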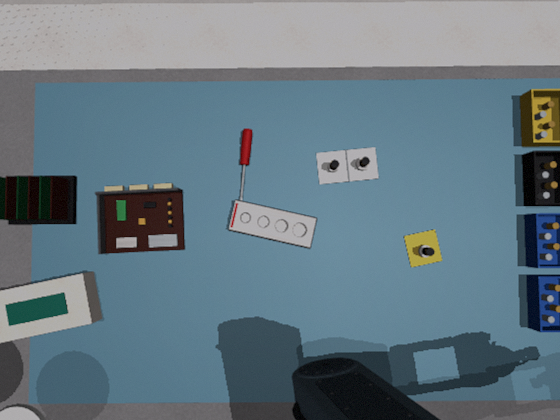

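The top view shows the gauge pockets at about (246,218), (263,222), (281,226) and (299,230), with the red (small) end on the left. The pad plug is at (427,251), the tray plugs at (333,166) and (363,162), the screwdriver at (245,160) and the module at (140,220).

```bash
python3 - <<'E'
from h import *
s=np.load('s.npz')
for n in('top','side'):
    P=s[n];im=s[n[0]+'i'].astype(int);z=P[...,2];x=P[...,0];y=P[...,1];sat=im.max(-1)-im.min(-1)
    wk=(x>.3)&(x<.85)&(abs(y)<.5)&(P[...,2]>-.01)
    yl=wk&(im[...,0]>120)&(im[...,1]>100)&(im[...,2]<90)&(z<.015)
    print(n,'pad',yl.sum(),P[yl].mean(0))
    if yl.sum():
        hull=cv2.minAreaRect(P[yl][:,:2].astype(np.float32));print(hull)
        cx,cy=hull[0]
        g=(np.hypot(x-cx,y-cy)<.045)&(z>.05)&(z<.068);print('grip top',g.sum(),np.median(P[g],0),P[g].min(0),P[g].max(0))
    pl=wk&(z>.031)&(z<.042)&(sat<40)&(im.mean(-1)>110)
    nn,l,st,ce=cv2.connectedComponentsWithStats(pl.astype(np.uint8))
    k=1+st[1:,4].argmax();m=l==k
    print('plate',m.sum(),cv2.minAreaRect(P[m][:,:2].astype(np.float32)),np.median(z[m]))
    rd=wk&(im[...,0]>130)&(im[...,1]<70)&(im[...,2]<70)&(z>.03);print('red',rd.sum(),P[rd].mean(0) if rd.any() else 0)
a=s['ti'][190:280,215:455,::-1];b=s['si']
cv2.imwrite('pics/c.png',np.vstack([cv2.resize(a,(800,300),interpolation=3),cv2.resize(b[60:270,:,::-1],(800,300))]))
E
```

```text
top pad 807 [ 0.49453714 -0.22303712  0.00326741]
((0.5091903209686279, 0.10027039051055908), (0.7470756769180298, 0.09160801023244858), 87.14849090576172)
  return _methods._mean(a, axis=axis, dtype=dtype,
  ret = um.true_divide(
Traceback (most recent call last):
ValueError: zero-size array to reduction operation minimum which has no identity
```

```bash
python3 - 2>/dev/null <<'E'
from h import *
s=np.load('s.npz')
for n in('top','side'):
    P=s[n];im=s[n[0]+'i'].astype(int);z=P[...,2];x=P[...,0];y=P[...,1];sat=im.max(-1)-im.min(-1)
    wk=(x>.3)&(x<.85)&(abs(y)<.5)&(P[...,2]>-.01)
    g=(np.hypot(x-.493,y+.228)<.06)&(z>.05)&(z<.068)
    print(n,'grip top',g.sum(),np.median(P[g],0) if g.any() else 0, P[g].min(0) if g.any() else 0,P[g].max(0) if g.any() else 0)
    pl=wk&(z>.031)&(z<.042)&(sat<40)&(im.mean(-1)>110)
    nn,l,st,ce=cv2.connectedComponentsWithStats(pl.astype(np.uint8))
    k=1+st[1:,4].argmax();m=l==k
    print('plate',m.sum(),cv2.minAreaRect(P[m][:,:2].astype(np.float32)),np.median(z[m]))
    rd=wk&(im[...,0]>130)&(im[...,1]<70)&(im[...,2]<70)&(z>.03)&(x<.6);print('red',rd.sum(),P[rd].mean(0) if rd.any() else 0)
a=s['ti'][190:280,215:455,::-1];b=s['si']
cv2.imwrite('pics/c.png',np.vstack([cv2.resize(a,(800,300),interpolation=2),cv2.resize(b[60:270,:,::-1],(800,300))]))
E
```

```text
top grip top 65 [ 0.48707039 -0.22540399  0.05883689] [ 0.47753447 -0.23565823  0.05217995] [ 0.49665883 -0.21602495  0.06431053]
plate 1886 ((0.557602047920227, 0.14765897393226624), (0.20154321193695068, 0.07192597538232803), 76.78827667236328) 0.03600540323618487
red 20 [0.57348831 0.23408937 0.09650684]
side grip top 88 [ 0.483796   -0.23084519  0.05810523] [ 0.47379644 -0.24007333  0.05088202] [ 0.49418685 -0.21806159  0.06191877]
plate 1093 ((0.5535329580307007, 0.14653615653514862), (0.21240633726119995, 0.07195275276899338), 76.70977783203125) 0.03573449326401812
red 0 0
```

View pics/c.png

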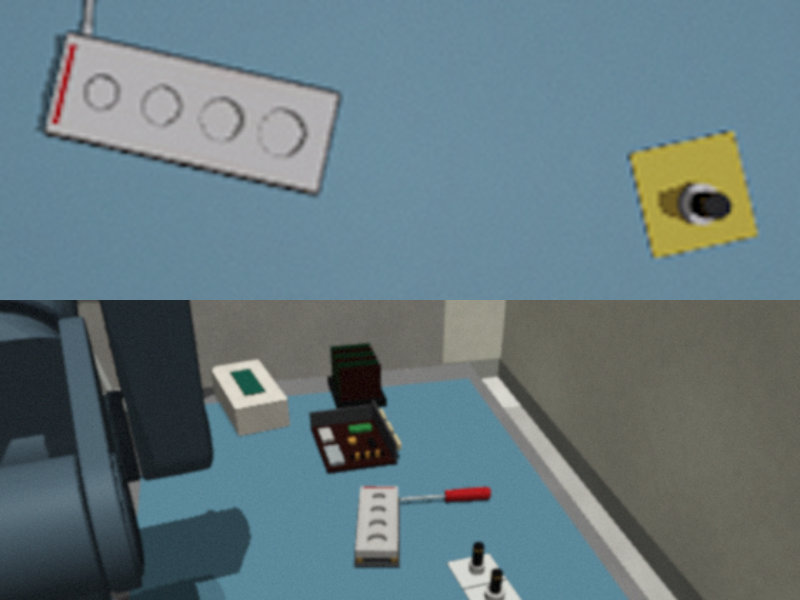

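Pad plug at about (0.486,-0.228). The gauge centre is (0.5576,0.1477) with its row at 76.8°. I'll move above the plug.

```bash
python3 -m jog '[[[-1.7,0.7,3.4],[0,0,0],5],[[-1.7,0.7,3.4],[0,0,0],5],[[-1.7,0.7,3.4],[0,0,0],5],[[-1.7,0.7,3.4],[0,0,0],5],[[-1.7,0.7,3.4],[0,0,0],5],[[-1.7,0.7,3.4],[0,0,0],5],[[-1.7,0.7,3.4],[0,0,0],5],[[-1.7,0.7,3.4],[0,0,0],5],[[-1.7,0.7,3.4],[0,0,0],5],[[-1.7,0.7,3.4],[0,0,0],5],[[-1.7,0.7,3.4],[0,0,0],5],[[0,0,0],[0,0,0],5]]'
python3 - <<'E'
from h import *
p,R=tool();print(p,R.round(3));c=cam('wrist','w1.png');print(-c['R'].T@c['t'],c['R'].round(2),c['K'])
P=pts(c);np.savez('w1.npz',P=P,im=c['frame'])
x,y,z=np.moveaxis(P,-1,0);g=(np.hypot(x-.485,y+.228)<.04)&(z>.054)&(z<.064)
print(g.sum(),P[g].mean(0),P[g].min(0),P[g].max(0),go([.485,-.228,.15]))
E
```

```text
time_s: 1.1
eef_pos: [0.495, -0.2173, 0.1457]
eef_rot: [0.58, -0.58, 0.407, -0.403]
wrist_force: [-0.3, 1.3, 0.1]
opening: 0.586
[ 0.49502969 -0.21729269  0.14573986] [[ 0.345 -0.004  0.939]
 [-0.939  0.004  0.345]
 [-0.005 -1.    -0.003]]
[ 0.56769413 -0.19033491  0.28751969] [[ 0.34 -0.94 -0.01]
 [-0.89 -0.33  0.3 ]
 [-0.29 -0.1  -0.95]] [[359.19503805   0.         275.44857033]
 [  0.         359.19503805 210.87731285]
 [  0.           0.           1.        ]]
663 [ 0.4869582  -0.22569925  0.05801556] [ 0.47671225 -0.23615226  0.05401357] [ 0.49640083 -0.21595596  0.06045351] [ 0.52 -0.39 -1.12]
```

View pics/w1.png

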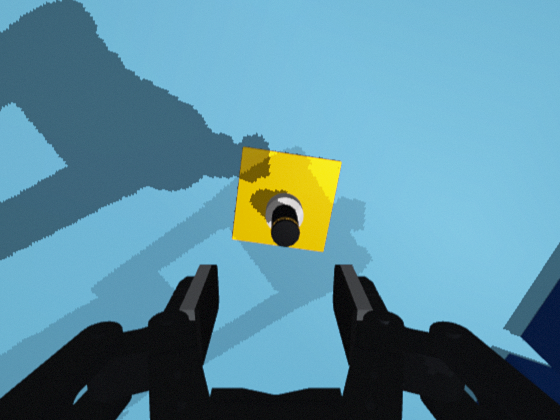

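Wrist view: the plug's grip top is at (286,232), between the open fingers. Its position from depth, (0.4866,-0.2261), agrees with the top camera.

```bash
python3 -c "
from h import *
print(go([.4868,-.226,.026]))
P=np.load('w1.npz')['P'];x,y,z=np.moveaxis(P,-1,0);g=(np.hypot(x-.487,y+.226)<.014)&(z>.0575)&(z<.062);print(g.sum(),P[g].mean(0),cv2.minEnclosingCircle(P[g][:,:2].astype(np.float32)))"
```

```text
[ 0.45 12.   -0.83]
531 [ 0.48630384 -0.22593686  0.05841675] ((0.4863921105861664, -0.22582948207855225), 0.009961817413568497)
```

```bash
python3 -m jog '[[[0.4,0.5,-0.9],[0,0,0],5],[[0,3,0],[0,0,0],5],[[0,3,0],[0,0,0],5],[[0,3,0],[0,0,0],5],[[0,0,0],[0,0,0],5]]'; python3 -c "
from h import *
print(go([.4864,-.2259,.026]))"
```

```text
time_s: 1.57
eef_pos: [0.4838, -0.2321, 0.0496]
eef_rot: [-0.578, 0.581, -0.405, 0.405]
wrist_force: [-2.3, 1.2, -1.2]
opening: 0.582
[-0.5   2.36  0.46]
```

```bash
python3 -m jog '[[[-0.5,0.0,0.46],[0,0,0],5],[[0,0,0],[0,0,0],5],[[0,0,0],[0,0,0],5]]'; python3 -c "
from h import *
print(go([.4864,-.2259,.026]),tool()[1].round(3))"
```

```text
time_s: 1.82
eef_pos: [0.4842, -0.2288, 0.0508]
eef_rot: [-0.577, 0.58, -0.407, 0.406]
wrist_force: [0.5, -0.1, 1.4]
opening: 0.582
[-0.2   2.48  0.32] [[ 0.34  -0.004  0.941]
 [-0.941 -0.003  0.34 ]
 [ 0.001 -1.    -0.004]]
```

```bash
python3 -m jog '[[[-0.2,0.6,0.35],[0,0,0],5],[[0,0.6,0],[0,0,0],5],[[0,0.6,0],[0,0,0],5],[[0,0.6,0],[0,0,0],5],[[0,0,0],[0,0,0],5]]'; python3 -c "
from h import *
print(go([.4864,-.2259,.026]),tool()[1].round(3))"
```

```text
time_s: 2.23
eef_pos: [0.4905, -0.2286, 0.0305]
eef_rot: [-0.577, 0.58, -0.403, 0.41]
wrist_force: [-0.2, 0.3, -0.7]
opening: 0.587
[-0.4   0.45 -0.29] [[ 0.34   0.005  0.941]
 [-0.941 -0.009  0.34 ]
 [ 0.011 -1.     0.001]]
```

```bash
cat >> h.py <<'E'
def yaw0():  # rotation vector (tool axes) to bring tool y exactly down
    p,R=tool(); return np.round(np.cross([0,1,0],R.T@np.array([0,0,-1])),3)
def st(t):
    o=ctrl.get_obs();print('t',round(o['time_s'],2),'pos',np.round(o['eef_pos'],4),'F',np.round(o['wrist_force'],1),'go',go(t),'turn',yaw0(),'op',round(o['opening']*85,1))
E
python3 -m jog '[[[-0.4,0.2,-0.3],[0,0,0],5],[[0,0,0],[0,0,0],5]]'; python3 -c "
from h import *
for i in range(3): st([.4864,-.2259,.026])"
```

```text
time_s: 2.4
eef_pos: [0.4859, -0.2254, 0.0277]
eef_rot: [-0.577, 0.581, -0.403, 0.409]
wrist_force: [0.4, -0.2, -0.6]
opening: 0.586
t 2.4 pos [ 0.4859 -0.2254  0.0277] F [ 0.4 -0.2 -0.6] go [0.06 0.17 0.03] turn [-0.001  0.     0.01 ] op 49.8
t 2.4 pos [ 0.4859 -0.2254  0.0277] F [ 0.4 -0.2 -0.6] go [0.06 0.17 0.03] turn [-0.001  0.     0.01 ] op 49.8
t 2.4 pos [ 0.4859 -0.2254  0.0277] F [ 0.4 -0.2 -0.6] go [0.06 0.17 0.03] turn [-0.001  0.     0.01 ] op 49.8
```

```bash
python3 -m jog '[[[0,0.1,0],[0,0,0.01],5],[[0,0,0],[0,0,0],1.5],[[0,0,0],[0,0,0],1.5],[[0,0,0],[0,0,0],1.5],[[0,0,0],[0,0,0],1.5],[[0,0,0],[0,0,0],1.5],[[0,0,0],[0,0,0],1.5]]'; python3 -c "
from h import *
st([.4864,-.2259,.026])"
```

```text
time_s: 2.98
eef_pos: [0.4858, -0.2253, 0.0268]
eef_rot: [0.579, -0.578, 0.406, -0.406]
wrist_force: [-0.2, -0.2, -0.5]
opening: 0.216
t 2.98 pos [ 0.4858 -0.2253  0.0268] F [-0.2 -0.2 -0.5] go [0.07 0.08 0.04] turn [-0.001  0.    -0.001] op 18.3
```

```bash
python3 -m jog '[[[0,-2,0],[0,0,0],1.5],[[0,-3,0],[0,0,0],1.5],[[0,-3,0],[0,0,0],1.5],[[0,-2,0],[0,0,0],1.5],[[0,0,0],[0,0,0],1.5],[[-3.4,0,2.1],[0,0,0],1.5],[[-3.4,0,2.1],[0,0,0],1.5],[[-3.4,0,2.1],[0,0,0],1.5],[[-3.4,0,2.1],[0,0,0],1.5],[[-3.4,0,2.1],[0,0,0],1.5],[[-3.4,0,2.1],[0,0,0],1.5],[[0,0,0],[0,0,0],1.5]]'; python3 -c "
from h import *
st([.573,.2134,.13])
c=cam('wrist','w2.png');P=pts(c);np.savez('w2.npz',P=P,im=c['frame'],R=c['R'],t=c['t'],K=c['K'])"
```

```text
time_s: 3.98
eef_pos: [0.5351, 0.0157, 0.1273]
eef_rot: [0.577, -0.576, 0.41, -0.408]
wrist_force: [-0.1, -0.5, -0.4]
opening: 0.217
t 3.98 pos [0.5351 0.0157 0.1273] F [-0.1 -0.5 -0.4] go [-17.41  -0.22  10.1 ] turn [ 0.     0.    -0.003] op 18.5
```

View pics/w2.png

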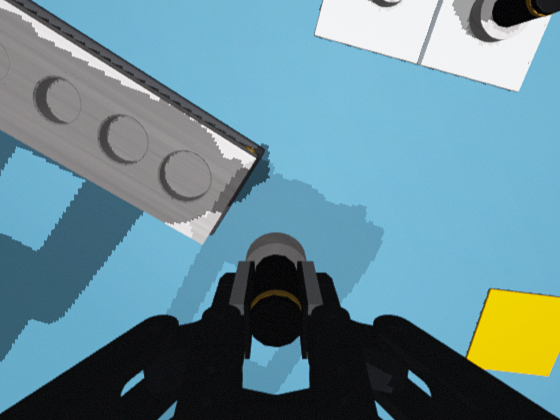

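The wrist view shows the plug held upright between the pads (grip top at (275,320), spigot at (275,250)). Pockets 4, 3 and 2 are visible at (185,175), (123,138) and (58,100). I'll measure the pockets and the held plug from this frame.

```bash
cat >> h.py <<'E'
def pockets(c,P,zt=.036):
    K,Rc,t=c['K'],c['R'],c['t'];C=-Rc.T@t
    v,u=np.mgrid[:420,:560];d=np.stack([(u-K[0,2])/K[0,0],(v-K[1,2])/K[1,1],np.ones(u.shape)],-1)@Rc
    Q=C+d*((zt-C[2])/d[...,2])[...,None]   # ray at plate top plane
    n=np.array([.2285,.9735]);r=Q[...,:2]-np.array([.5576,.1477]);a=r@n;b=r@np.array([-n[1],n[0]])
    low=((P[...,2]<zt-.0025)&(abs(a)<.096)&(abs(b)<.026)).astype(np.uint8)
    N,l,s,_=cv2.connectedComponentsWithStats(low)
    out=[]
    for i in range(1,N):
        if s[i,4]<150: continue
        m=l==i;q=Q[m][:,:2];A=np.abs(d[m][:,2])/np.linalg.norm(d[m],axis=1)**0
        cen,rad=cv2.minEnclosingCircle(q.astype(np.float32));out.append((s[i,4],np.round(cen,4),round(rad*2e3,1),np.round(s[i,:4])))
    return out
def held(P):
    p,R=tool();T=(P-p)@R; x,y,z=np.moveaxis(T,-1,0)  # tool coords, y down
    for nm,lo,hi,rad in(('griptop',-.038,-.028,.016),('spigot',.002,.012,.03)):
        m=(y>lo)&(y<hi)&(np.hypot(x,z)<rad)&(P[...,2]>.045)
        if m.sum()>20:
            q=T[m];print(nm,m.sum(),'min',q.min(0).round(4),'max',q.max(0).round(4),'circ',cv2.minEnclosingCircle(q[:,[0,2]].astype(np.float32)))
            print(np.histogram(q[:,1],8))
E
python3 - <<'E'
from h import *
f=np.load('w2.npz');P=f['P']
z=P[...,2];m=(abs(P[...,0]-.55)<.03)&(abs(P[...,1]-.1)<.05)&(z>.03)&(z<.042);print('plate z',np.median(z[m]))
for o in pockets(f,P): print(o)
held(P)
n=np.array([.2285,.9735]); print([ (np.array([.5576,.1477])+k*n).round(4) for k in(.0675,.0225,-.0225,-.0675)])
E
```

```text
plate z 0.035289657437421254
(np.int32(229), array([0.5725, 0.2062]), 19.7, array([ 0, 44,  9, 35], dtype=int32))
(np.int32(1571), array([0.5611, 0.17  ]), 28.7, array([35, 77, 46, 48], dtype=int32))
(np.int32(1779), array([0.5512, 0.1265]), 31.6, array([100, 114,  48,  49], dtype=int32))
(np.int32(1955), array([0.5413, 0.0826]), 34.1, array([160, 151,  51,  50], dtype=int32))
griptop 3110 min [-0.0141 -0.038  -0.0098] max [ 0.0105 -0.028   0.0134] circ ((-0.0009190719574689865, 0.0010756617411971092), 0.015911947935819626)
(array([ 365,  217,   40,  112, 1294,  763,  151,  168]), array([-0.03797883, -0.03673167, -0.0354845 , -0.03423734, -0.03299017,
       -0.03174301, -0.03049584, -0.02924868, -0.02800151]))
spigot 1035 min [-0.017   0.002   0.0033] max [0.0105 0.012  0.0166] circ ((-0.0032203751616179943, 0.0069882129319012165), 0.013854634948074818)
(array([ 43,  50,  42,  62, 422, 292,  61,  63]), array([0.00200441, 0.00325367, 0.00450293, 0.00575219, 0.00700145,
       0.00825071, 0.00949996, 0.01074922, 0.01199848]))
[array([0.573 , 0.2134]), array([0.5627, 0.1696]), array([0.5525, 0.1258]), array([0.5422, 0.082 ])]
```

```bash
cat >> h.py <<'E'
def held2(P,show=1):
    p,R=tool();T=(P-p)@R; x,y,z=np.moveaxis(T,-1,0)
    for nm,lo,hi,rad in(('griptop',-.0345,-.0305,.0125),('spigot',.006,.0095,.03)):
        m=(y>lo)&(y<hi)&(np.hypot(x,z)<rad)
        if nm=='griptop': m&=cv2.erode(m.astype(np.uint8),np.ones((3,3)))>0
        q=T[m];e=[np.percentile(q[:,k],[1,99]).round(4) for k in(0,2)];print(nm,m.sum(),'x',e[0],e[0].mean().round(4),'z',e[1],e[1].mean().round(4),'y',np.median(q[:,1]).round(4))
E
python3 - <<'E'
from h import *
f=np.load('w2.npz');P=f['P'];held2(P)
p,R=tool();T=(P-p)@R
im=f['im']
for r in range(228,262,3):
    m=(abs(T[r,:,1]-.0079)<.003)&(np.hypot(T[r,:,0],T[r,:,2])<.03);k=np.where(m)[0]
    if len(k)>4: print(r,k[0],k[-1],T[r,k[0]].round(4),T[r,k[-1]].round(4))
E
```

```text
griptop 1687 x [-0.0115  0.0056] -0.003 z [-0.0072  0.0105] 0.0017 y -0.032
spigot 768 x [-0.0158  0.0094] -0.0032 z [0.0048 0.0162] 0.0105 y 0.0081
243 262 290 [-0.0093  0.0104  0.0149] [0.0035 0.01   0.0151]
246 256 295 [-0.0121  0.0108  0.0133] [0.0058 0.0106 0.0134]
249 253 299 [-0.0135  0.0099  0.0121] [0.0077 0.0108 0.0118]
252 251 301 [-0.0144  0.0089  0.0111] [0.0086 0.0098 0.0107]
255 249 303 [-0.0152  0.0079  0.01  ] [0.0096 0.0104 0.0089]
258 247 304 [-0.0161  0.0076  0.0087] [0.0099 0.0083 0.0084]
261 255 296 [-0.0126  0.0092  0.0064] [0.0063 0.0088 0.0066]
```

```bash
python3 -m jog '[[[-3.4,0,2],[0,0,0],1.5],[[-3.4,0,2],[0,0,0],1.5],[[-3.4,0.6,2],[0,0,0],1.5],[[-3.4,0.6,2],[0,0,0],1.5],[[-3.4,0.6,2],[0,0,0],1.5],[[0,0,0],[0,0,0],1.5],[[0,0,0],[0,0,0],1.5],[[0,0,0],[0,0,0],1.5]]'; cat > look.py <<'E'
from h import *
import sys
st([float(a) for a in sys.argv[1:4]])
p0,_=tool();c=cam('wrist','w_%d.png'%(ctrl.get_obs()['time_s']*100));p1,_=tool();print('moved mm',((p1-p0)*1e3).round(1))
P=pts(c);np.savez('w.npz',P=P,im=c['frame'],R=c['R'],t=c['t'],K=c['K'])
held2(P)
for o in pockets(c,P): print(*o)
E
python3 look.py .573 .2134 .10
```

```text
time_s: 4.7
eef_pos: [0.5738, 0.2037, 0.1014]
eef_rot: [-0.573, 0.578, -0.412, 0.41]
wrist_force: [-0.7, -0.5, -1.1]
opening: 0.217
t 4.7 pos [0.5738 0.2037 0.1014] F [-0.7 -0.5 -1.1] go [-0.95  0.14  0.24] turn [ 0.008 -0.     0.002] op 18.4
moved mm [-0.1 -0.6  0. ]
griptop 1446 x [-0.0099  0.0068] -0.0016 z [-0.008   0.0094] 0.0007 y -0.0316
spigot 743 x [-0.0137  0.011 ] -0.0014 z [0.0036 0.0149] 0.0092 y 0.0084
991 [0.5723 0.2148] 24.9 [240 207  40  35]
911 [0.5622 0.171 ] 27.5 [303 241  39  36]
1468 [0.5515 0.1277] 30.9 [353 273  47  41]
1138 [0.542  0.0842] 33.7 [406 303  49  38]
```

```bash
python3 -m jog '[[[-0.9,0.1,0.2],[0.008,0,0.002],1.5],[[0,0,0],[0,0,0],1.5],[[0,0,0],[0,0,0],1.5]]'; python3 -c "
from h import *
st([.5723,.2134,.060])"
```

```text
time_s: 5.0
eef_pos: [0.573, 0.2085, 0.1003]
eef_rot: [-0.574, 0.574, -0.413, 0.413]
wrist_force: [-0.3, -0.1, -0.1]
opening: 0.214
t 5.0 pos [0.573  0.2085 0.1003] F [-0.3 -0.1 -0.1] go [-0.49  4.03  0.09] turn [ 0. -0.  0.] op 18.2
```

```bash
python3 -m jog '[[[-0.5,1,0.1],[0,0,0],1.5],[[-0.2,1,0],[0,0,0],1.5],[[0,1,0],[0,0,0],1.5],[[0,0.3,0],[0,0,0],1.5],[[0,0,0],[0,0,0],1.5],[[0,0,0],[0,0,0],1.5]]'; python3 -c "
from h import *
st([.5723,.2134,.060])"
```

```text
time_s: 5.5
eef_pos: [0.5713, 0.2139, 0.0634]
eef_rot: [-0.573, 0.574, -0.414, 0.414]
wrist_force: [0.2, 0.0, -0.7]
opening: 0.215
t 5.5 pos [0.5713 0.2139 0.0634] F [ 0.2  0.  -0.7] go [0.08 0.34 0.08] turn [ 0.001 -0.     0.   ] op 18.2
```

Over pocket 1, within about 1 mm. I'll press down in small steps.

```bash
python3 -m jog '[[[0.08,0.15,0.08],[0,0,0],1.5],[[0,0.15,0],[0,0,0],1.5],[[0,0.1,0],[0,0,0],1.5],[[0,0,0],[0,0,0],1.5]]'; python3 -c "
from h import *
st([.5723,.2134,.060])"
```

```text
time_s: 5.83
eef_pos: [0.5727, 0.2135, 0.0596]
eef_rot: [-0.573, 0.574, -0.414, 0.414]
wrist_force: [-1.4, 0.2, 1.5]
opening: 0.215
t 5.83 pos [0.5727 0.2135 0.0596] F [-1.4  0.2  1.5] go [-0.   -0.04 -0.04] turn [ 0.001 -0.     0.   ] op 18.2
```

```bash
python3 -m jog '[[[0,0.12,0],[0,0,0],1.5],[[0,0.05,0],[0,0,0],1.5]]';python3 -m jog '[[[0,0.08,0],[0,0,0],1.5],[[0,0.0,0],[0,0,0],1.5]]'
```

```text
time_s: 6.0
eef_pos: [0.573, 0.2135, 0.059]
eef_rot: [-0.573, 0.574, -0.414, 0.414]
wrist_force: [-2.2, 0.1, 4.2]
opening: 0.214
time_s: 6.17
eef_pos: [0.573, 0.2136, 0.0589]
eef_rot: [-0.573, 0.574, -0.413, 0.414]
wrist_force: [-2.9, -0.1, 3.1]
opening: 0.217
```

```bash
python3 -m jog '[[[0,0.15,0],[0,0,0],1.5],[[0,0.1,0],[0,0,0],1.5]]';python3 -m jog '[[[0,0,0],[0,0,0],1.5]]'
```

```text
time_s: 6.33
eef_pos: [0.5732, 0.2137, 0.0575]
eef_rot: [-0.574, 0.574, -0.413, 0.414]
wrist_force: [-4.2, -0.6, 8.9]
opening: 0.22
time_s: 6.42
eef_pos: [0.5732, 0.2136, 0.0579]
eef_rot: [-0.573, 0.574, -0.413, 0.414]
wrist_force: [-4.2, -0.4, 6.7]
opening: 0.217
```

Pocket 1 refuses it at about 7 N. I'll lift and go to pocket 2.

```bash
python3 -m jog '[[[0,-0.5,0],[0,0,0],1.5],[[0,-0.7,0],[0,0,0],1.5],[[1.6,-0.1,-1],[0,0,0],1.5],[[1.6,0,-1],[0,0,0],1.5],[[0.5,0,-0.4],[0,0,0],1.5],[[0,0,0],[0,0,0],1.5],[[0,0,0],[0,0,0],1.5]]'; python3 look.py .562 .1696 .060
```

```text
time_s: 7.0
eef_pos: [0.5639, 0.1708, 0.0727]
eef_rot: [0.575, -0.572, 0.412, -0.415]
wrist_force: [0.9, -0.1, -0.0]
opening: 0.216
t 7.0 pos [0.5639 0.1708 0.0727] F [ 0.9 -0.1 -0. ] go [ 0.05  1.27 -0.23] turn [-0.006  0.     0.001] op 18.3
moved mm [ 0.   0.2 -0. ]
griptop 1492 x [-0.0095  0.0079] -0.0008 z [-0.0084  0.0087] 0.0001 y -0.0317
spigot 745 x [-0.0131  0.0116] -0.0008 z [0.0036 0.0148] 0.0092 y 0.0084
1637 [0.5721 0.2146] 25.4 [180 188  47  45]
1360 [0.5517 0.1275] 30.8 [326 266  45  48]
898 [0.5428 0.0841] 32.9 [383 301  53  34]
```

```bash
python3 -m jog '[[[0.05,0.4,-0.2],[-0.005,0,0],1.5],[[0,0.4,-0.1],[0,0,0],1.5],[[0,0.2,0],[0,0,0],1.5],[[0,0,0],[0,0,0],1.5],[[0,0,0],[0,0,0],1.5]]'; python3 -c "
from h import *
st([.562,.1699,.060])"
```

```text
time_s: 7.47
eef_pos: [0.5611, 0.1718, 0.0609]
eef_rot: [0.574, -0.574, 0.412, -0.413]
wrist_force: [-0.3, 0.3, -1.0]
opening: 0.214
t 7.47 pos [0.5611 0.1718 0.0609] F [-0.3  0.3 -1. ] go [0.21 0.09 0.02] turn [-0.001  0.     0.001] op 18.2
```

```bash
python3 -m jog '[[[0.21,0,0.02],[0,0,0],1.5],[[0.05,0.05,0],[0,0,0],1.5],[[0,0.1,0],[0,0,0],1.5],[[0,0.08,0],[0,0,0],1.5]]'; python3 -c "
from h import *
st([.562,.1699,.060])"
```

```text
time_s: 7.8
eef_pos: [0.5623, 0.1697, 0.0585]
eef_rot: [0.574, -0.574, 0.412, -0.413]
wrist_force: [-2.4, 0.2, 3.1]
opening: 0.219
t 7.8 pos [0.5623 0.1697 0.0585] F [-2.4  0.2  3.1] go [-0.03 -0.15 -0.02] turn [-0.  0.  0.] op 18.6
```

```bash
python3 -m jog '[[[-0.02,0.15,-0.03],[0,0,0],1.5],[[0,0.08,0],[0,0,0],1.5]]';python3 -m jog '[[[0,0.15,0],[0,0,0],1.5],[[0,0,0],[0,0,0],1.5]]'
```

```text
time_s: 7.97
eef_pos: [0.5624, 0.1698, 0.0572]
eef_rot: [0.574, -0.574, 0.412, -0.413]
wrist_force: [-3.1, 0.6, 5.9]
opening: 0.215
time_s: 8.13
eef_pos: [0.5624, 0.1698, 0.057]
eef_rot: [0.574, -0.574, 0.412, -0.413]
wrist_force: [-4.1, -0.2, 7.0]
opening: 0.217
```

```bash
python3 -m jog '[[[-0.04,0.0,-0.15],[0,0,0],1.5],[[0,0,0],[0,0,0],1.5]]'; python3 look.py .562 .1699 .060; cp pics/w_8*.png /tmp; ls pics
```

```text
time_s: 8.3
eef_pos: [0.5616, 0.1698, 0.0582]
eef_rot: [0.575, -0.574, 0.412, -0.414]
wrist_force: [-1.9, -0.1, 1.0]
opening: 0.216
t 8.3 pos [0.5616 0.1698 0.0582] F [-1.9 -0.1  1. ] go [ 0.   -0.18  0.04] turn [-0.003  0.     0.001] op 18.3
moved mm [-0.1 -0.  -0.1]
griptop 1579 x [-0.0094  0.0078] -0.0008 z [-0.0085  0.0091] 0.0003 y -0.0318
spigot 747 x [-0.0133  0.0116] -0.0008 z [0.003  0.0148] 0.0089 y 0.0083
1911 [0.5719 0.2142] 24.9 [171 190  52  49]
1513 [0.552  0.1271] 30.8 [333 274  46  49]
697 [0.5484 0.0825] 29.9 [402 312  45  32]
both.png
c.png
side1.png
top1.png
w1.png
w2.png
w_470.png
w_700.png
w_830.png
```

```bash
python3 -m jog '[[[0,0.12,0],[0,0,0],1.5],[[0,0.12,0],[0,0,0],1.5]]';python3 -m jog '[[[0,0.08,0],[0,0,0],1.5],[[0,0,0],[0,0,0],1.5]]'
```

```text
time_s: 8.52
eef_pos: [0.5617, 0.1699, 0.0562]
eef_rot: [0.575, -0.574, 0.412, -0.414]
wrist_force: [-2.4, -0.1, 7.3]
opening: 0.216
time_s: 8.68
eef_pos: [0.5618, 0.1698, 0.0561]
eef_rot: [0.575, -0.574, 0.412, -0.413]
wrist_force: [-4.0, -0.1, 7.0]
opening: 0.213
```

View pics/w_830.png

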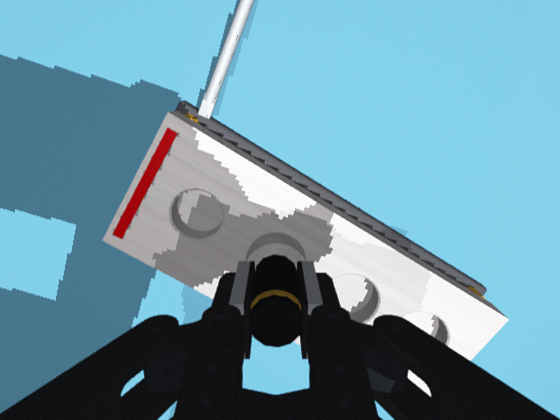

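The picture shows the spigot still standing proud on pocket 2, with its rim at (275,245). It refused about 7 N on two tries, so pocket 3 is next.

```bash
python3 -m jog '[[[0,-0.6,0],[0,0,0],1.5],[[0,-0.8,0],[0,0,0],1.5],[[1.6,-0.1,-1],[0,0,0],1.5],[[1.6,0,-1],[0,0,0],1.5],[[0.5,0,-0.3],[0,0,0],1.5],[[0,0,0],[0,0,0],1.5],[[0,0,0],[0,0,0],1.5]]'; python3 look.py .5517 .1261 .060
```

```text
time_s: 9.27
eef_pos: [0.5521, 0.1269, 0.0723]
eef_rot: [0.575, -0.573, 0.411, -0.414]
wrist_force: [-1.2, -0.9, -1.7]
opening: 0.218
t 9.27 pos [0.5521 0.1269 0.0723] F [-1.2 -0.9 -1.7] go [ 0.07  1.23 -0.07] turn [-0.004  0.     0.001] op 18.5
moved mm [0.1 0.2 0. ]
griptop 1513 x [-0.0093  0.0079] -0.0007 z [-0.0083  0.0089] 0.0003 y -0.0317
spigot 757 x [-0.0134  0.0116] -0.0009 z [0.0031 0.0147] 0.0089 y 0.0083
1854 [0.572  0.2139] 25.2 [100 138  50  49]
2080 [0.5617 0.1704] 28.1 [178 182  53  51]
476 [0.5533 0.1277] 29.9 [249 223  56  28]
1712 [0.5413 0.0838] 34.3 [322 261  53  52]
```

```bash
python3 -m jog '[[[0.07,0.4,-0.07],[-0.004,0,0],1.5],[[0,0.4,0],[0,0,0],1.5],[[0,0.15,0],[0,0,0],1.5],[[0,0,0],[0,0,0],1.5],[[0,0,0],[0,0,0],1.5]]'; python3 -c "
from h import *
st([.5516,.126,.060])"
```

```text
time_s: 9.73
eef_pos: [0.5517, 0.1285, 0.0611]
eef_rot: [-0.575, 0.575, -0.412, 0.412]
wrist_force: [-0.4, 0.1, -0.3]
opening: 0.215
t 9.73 pos [0.5517 0.1285 0.0611] F [-0.4  0.1 -0.3] go [ 0.24  0.11 -0.09] turn [ 0.001 -0.     0.   ] op 18.3
```

```bash
python3 -m jog '[[[0.24,0,-0.09],[0,0,0],1.5],[[0.03,0,0],[0,0,0],1.5],[[0,0.1,0],[0,0,0],1.5],[[0,0.1,0],[0,0,0],1.5]]'; python3 -c "
from h import *
st([.5516,.126,.060])"
```

```text
time_s: 10.07
eef_pos: [0.5518, 0.1259, 0.0589]
eef_rot: [-0.575, 0.575, -0.412, 0.411]
wrist_force: [0.2, -0.1, -0.8]
opening: 0.217
t 10.07 pos [0.5518 0.1259 0.0589] F [ 0.2 -0.1 -0.8] go [-0.02 -0.11 -0.01] turn [ 0.001 -0.     0.   ] op 18.4
```

```bash
python3 -m jog '[[[0,0.15,0],[0,0,0],1.5],[[0,0.15,0],[0,0,0],1.5]]'; python3 -m jog '[[[0,0.12,0],[0,0,0],1.5]]'; python3 -c "
from h import *
st([.5516,.126,.060])"
```

```text
time_s: 10.23
eef_pos: [0.5518, 0.1258, 0.0559]
eef_rot: [-0.575, 0.575, -0.412, 0.412]
wrist_force: [-1.6, -0.4, 0.7]
opening: 0.212
time_s: 10.32
eef_pos: [0.5517, 0.1258, 0.0545]
eef_rot: [-0.575, 0.575, -0.412, 0.412]
wrist_force: [-0.4, -0.1, -0.8]
opening: 0.215
t 10.32 pos [0.5517 0.1258 0.0545] F [-0.4 -0.1 -0.8] go [-0.02 -0.55 -0.01] turn [ 0.001 -0.     0.   ] op 18.3
```

Entering freely: about 5 mm in with no force. I'll continue to home (TCP z about 0.048).

```bash
python3 -m jog '[[[0,0.15,0],[0,0,0],1.5],[[0,0.15,0],[0,0,0],1.5]]'; python3 -m jog '[[[0,0.15,0],[0,0,0],1.5],[[0,0.1,0],[0,0,0],1.5]]'; python3 -c "
from h import *
st([.5516,.126,.048])"
```

```text
time_s: 10.48
eef_pos: [0.5517, 0.1258, 0.0512]
eef_rot: [-0.575, 0.575, -0.412, 0.412]
wrist_force: [0.3, -0.3, -1.0]
opening: 0.216
time_s: 10.65
eef_pos: [0.5517, 0.1258, 0.0483]
eef_rot: [-0.575, 0.575, -0.412, 0.412]
wrist_force: [-0.1, -0.1, -1.2]
opening: 0.214
t 10.65 pos [0.5517 0.1258 0.0483] F [-0.1 -0.1 -1.2] go [-0.02  0.03  0.  ] turn [ 0.001 -0.     0.   ] op 18.2
```

```bash
python3 -m jog '[[[0,0.08,0],[0,0,0],1.5]]'; python3 -m jog '[[[0,0.06,0],[0,0,0],1.5]]'; python3 -m jog '[[[0,0.06,0],[0,0,0],1.5]]'
```

```text
time_s: 10.73
eef_pos: [0.5517, 0.1258, 0.0474]
eef_rot: [-0.575, 0.575, -0.412, 0.412]
wrist_force: [-1.7, 0.0, 2.8]
opening: 0.215
time_s: 10.82
eef_pos: [0.5517, 0.1258, 0.0469]
eef_rot: [-0.575, 0.575, -0.412, 0.412]
wrist_force: [-1.9, -0.7, 4.7]
opening: 0.218
time_s: 10.9
eef_pos: [0.5517, 0.1258, 0.0467]
eef_rot: [-0.575, 0.575, -0.412, 0.411]
wrist_force: [-2.2, -0.1, 5.6]
opening: 0.214
```

Bottomed out. I'll release and retreat.

```bash
python3 -m jog '[[[0,-0.05,0],[0,0,0],1.5],[[0,0,0],[0,0,0],4],[[0,0,0],[0,0,0],5],[[0,0,0],[0,0,0],5],[[0,0,0],[0,0,0],5],[[0,0,0],[0,0,0],5]]'; python3 -m jog '[[[0,-1,0],[0,0,0],5],[[0,-2,0],[0,0,0],5],[[0,-2,0],[0,0,0],5],[[0,-3,0],[0,0,0],5],[[0,-3,0],[0,0,0],5],[[0,-3,-2],[0,0,0],5],[[0,0,-3],[0,0,0],5],[[0,0,-3],[0,0,0],5],[[0,0,0],[0,0,0],5]]'
python3 - <<'E'
from h import *
for n in('wrist','top'):
    c=cam(n,'end_%s.png'%n);P=pts(c);x,y,z=np.moveaxis(P,-1,0)
    m=(np.hypot(x-.5516,y-.126)<.03)&(z>.05)&(z<.1)
    h=np.percentile(z[m],90);g=m&(z>h-.003);q=P[g];print(n,m.sum(),'top z',h,'centre',(q.min(0)+q.max(0))/2)
    m=(z>.034)&(z<.038)&(abs(x-.5576)<.05)&(abs(y-.1477)<.1);print('plate z',np.median(z[m]))
    for o in pockets(c,P): print(*o)
a=cv2.imread('pics/end_wrist.png');b=cv2.imread('pics/end_top.png')[120:280,200:460]
cv2.imwrite('pics/end.png',np.hstack([cv2.resize(a,(400,300)),cv2.resize(b,(400,300))]))
E
```

```text
time_s: 11.4
eef_pos: [0.5526, 0.1258, 0.0475]
eef_rot: [0.575, -0.575, 0.411, -0.412]
wrist_force: [0.5, -0.5, -0.2]
opening: 0.586
time_s: 12.15
eef_pos: [0.4744, 0.0994, 0.1985]
eef_rot: [0.575, -0.575, 0.411, -0.412]
wrist_force: [0.4, -0.2, -0.4]
opening: 0.585
wrist 698 top z 0.08018196700889614 centre [0.55124023 0.12673776 0.07954405]
plate z 0.0353477958605586
894 [0.5708 0.2136] 26.2 [160  10  34  36]
1043 [0.5611 0.1707] 28.2 [209  42  36  38]
1332 [0.5408 0.0834] 35.5 [301 101  41  43]
top 58 top z 0.08250750632742426 centre [0.55264671 0.12609974 0.08184153]
plate z 0.0359822579355596
166 [0.546  0.0828] 47.8 [292 218  15  20]
```

View pics/end.png

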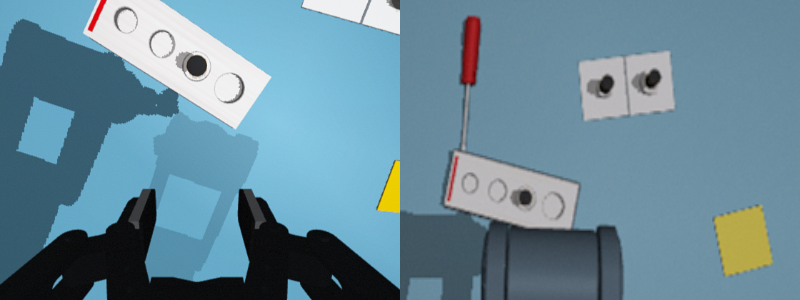

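The plug stands in pocket 3 (wrist (196,65), top (525,197)). The pad is empty, and the tray plugs and screwdriver look unmoved. The plug's top is at z ≈ 0.080, which is what fully home should give.

```bash
python3 -c "
from bench import ctrl
print(ctrl.hand_in())"
```

```text
the job is handed in; nothing more can be done
None
```

The plug on the yellow pad is the 30 mm one. It now stands fully home in pocket 3, released, and the job is handed in at about 12 s of robot time.

- **Pocket 1:** refused it. Wrist force read about 7 N while pressing, with one reading of 9 N.
- **Pocket 2:** refused it on two presses at about 7 N each, sinking only about 1 mm.
- **Pocket 3:** it slid in with no noticeable force and bottomed out at about 5 N. I never tried pocket 4.

**Last checks:**
- The plug's top was at z = 0.080 by the wrist camera and 0.0825 by the top camera; 0.080 is expected when fully home.
- Its centre was within about 1 mm of pocket 3's axis in both cameras, which disagree with each other by about 1.5 mm, within their calibration.
- In the last picture the pad is empty, the tray plugs and screwdriver look untouched, and the arm is clear. The module was out of that picture, so I did not check it again, but the arm never went near it.

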